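Find the beech spacer that fits the lathe bracket

TASK

A steel U-bracket from the lathe attachment is bolted to the bench and needs a spacer in its gap. Of the three upright beech blocks, pick the one that fits the gap snugly and slide it down between the cheeks until it sits on the bracket's floor, upright and about centred along the cheeks, then let go. Leave the other two blocks standing on the bench.

Things in the scene. Friction and masses are not known exactly. Their poses are not given: they have to be found in the camera images.
- bracket: Steel U-bracket fixed to the bench. Base plate 120 (own x) by 110 (own y) by 6 mm; on it two upright cheeks, 70 mm long along own x, 5 mm thick, with a 32 mm gap between them across own y, open at the top and both ends. Above 33 mm over the bench the cheeks flare out to a guiding mouth 56 mm wide at 51 mm, the bracket's top. Origin: centre of the plate's underside, z up.
- gap_floor (a point): The centre of the gap's floor, on top of the base plate, 6 mm above the bracket's origin; axes as the bracket's: x along the gap, y across it, z up. A fully seated block has its underside here and its top is 45 mm above the bracket's.
- spacer_thin: The thinnest of three plain, bare beech spacer blocks that differ only in thickness, standing upright on the bench: 50 mm long (own x), 20 mm thick (own y), 90 mm tall (own z, up), about 63 g. The origin is the centre of its underside.
- spacer_middle: The middle one of three plain, bare beech spacer blocks that differ only in thickness, standing upright on the bench: 50 mm long (own x), 28 mm thick (own y), 90 mm tall (own z, up), about 88 g. The origin is the centre of its underside.
- spacer_thick: The thickest of three plain, bare beech spacer blocks that differ only in thickness, standing upright on the bench: 50 mm long (own x), 36 mm thick (own y), 90 mm tall (own z, up), about 113 g. The origin is the centre of its underside.
Not all that is in view belongs to the job. What is shaped like the bracket but red is not meant.

How it is judged:
At the end, for the whole second after the job is handed in: The 28 mm spacer stands in the gap, let go and at rest: underside within 6 mm of its floor, within 15 mm of centre along and 6 mm across it, upright to 9 and aligned to 10 degrees. The other two stand on the bench, upright to 9 degrees, over 50 mm from the gap's centre (z of spacer_middle in the frame of gap_floor below 0.006 m and x of spacer_middle in the frame of gap_floor between -0.015 and 0.015 m and y of spacer_middle in the frame of gap_floor between -0.006 and 0.006 m and angle between each of spacer_middle, spacer_thin, spacer_thick's own z axis and vertical below 0.15 rad and angle between the x axis of spacer_middle and the x axis of bracket, either way round below 0.175 rad and linear speed of spacer_middle below 0.02 m/s and height (world z) of each of spacer_thin, spacer_thick below 0.005 m and horizontal distance between each of spacer_thin, spacer_thick and gap_floor above 0.05 m); the robot touches nothing.
It also fails if it takes over 35 s, if anything falls off the work surface, if the arm or the gripper's body presses on something with over 40 N, if the wrist force passes 120 N, or if a joint passes its speed limit or range.

ROBOT

A 6-joint arm with a two-finger parallel gripper is mounted at the origin on the work surface. World frame = base frame: x ahead of the robot, y to its left, z up, the work surface at z = 0. Lengths are in m, angles in rad, forces in N, time in s.
With the tool pointing down it reaches from about 0.25 to 0.775 m from the base axis. Payload 4 kg.
Tool frame: the origin (TCP) lies between the finger pads; the fingertips stand 14 mm ahead of it and the grasp point (between the pads) lies 5 mm behind it (tip_reach is the distance from the TCP to the fingertips, in m); z points along the fingers, y is the line along which they close (so a half turn about z gives the same grasp; the last joint's range is limited). The gripper opens to 94 mm and grips with 3 to 60 N. Pads are 16 mm wide; open, the fingers measure 119 mm over their backs; the gripper's body (75 mm by 177 mm) begins 78 mm behind the grasp point.
Start: joints at [1.018, 0.087, 1.371, -0, 1.684, -0.103], TCP at [0.239, 0.495, 0.22] pointing down, gripper open.
Joint ranges: [-3.1, 3.1], [-0.76, 2.03], [0.27, 2.55], [-1.08, 4.22], [0.17, 2.65], [-2.57, 2.57]. Speed limits (rad/s): [2.79, 2.79, 3.14, 3.14, 3.14, 3.14].

INTERFACE

Orientations are given as [roll, pitch, yaw] about the fixed x, y, z axes, in that order (R = Rz(yaw) Ry(pitch) Rx(roll)).
In Python, from bench import * gives the robot as it stands. The module is installed in compiled form; this text tells all that it offers.
- The arm moves only by the tool servo_tool, never from a script. Its argument "targets" is a list of rows, each a list of 4 numbers: the shift along the tool's x, y, z in cm, then the turn about the tool's z in degrees. A call has 1 to 8 rows; each row is the pose to reach, as a shift and turn from the pose commanded when the call began, along the tool's axes at that moment; what a row does not reach only later rows make up. A row lasts 1/8 s, in which the tool goes at most 62.5 mm and 10.7 degrees, less where a joint would pass 70% of its speed; a pose out of reach is approached as far as the arm can. A call with a gripper value outside its range is refused whole. "claw" is the closure in counts, from 0 (fully open) to 255 (shut), set as the call begins (left out, the last holds). The fingers move at their own pace and stop on an object; the grip force is fixed at half the most. Time passes only in rows, so rows that repeat a pose let the fingers close. It gives the time, the measured TCP pose, the force, the opening and the grip force at its end, in the units of the state.
- get_obs(): the state, without advancing time (a new reading comes with each control period).
- snapshot(name): name is "scene" or "side" or "wrist"; returns the picture (400x640x3 uint8, blue, green, red); there is no depth.
- camera_model(name): a dict with "camera_matrix" (3x3 intrinsics, pixels), "camera_from_world" (4x4, takes a point from world to camera coordinates). Camera axes: x right, y up, looking along -z (the intrinsics and any distortion apply to the point x, -y, -z); pixel columns grow to the right and rows downward; lengths in m; the calibration is good to about 2 mm. A picture is of the moment at which its call begins: read the wrist's pose just before it. camera_model takes no time and is no camera call; for the wrist camera it gives the pose at the moment of the call.
- close_job(): hands the job in; it is judged then, once.
The state is a dict: "time": time; "joint_positions": joint angles; "qvel": joint speeds; "joint_torque": joint torques, N m; "tool_pos": TCP position; "ee_rot": TCP orientation; "wrist_force": force on the tool from outside, world axes, zero at the start; "wrist_torque": the same for the moment, N m; "width": finger opening in m; "finger_force": force on a finger pad.
Only numpy, scipy, OpenCV 4.12 (cv2) and the standard library are available. Lean on these libraries where they do the work, as an engineer would, in place of code of your own. Each camera call takes 0.05 s, during which the arm holds its last target. There are 200 camera calls.

## Working session

There is one attempt and no reset: what is moved stays moved. The work goes in short steps, Python scripts to look and compute and a tool call to move; the robot and the scene stay as the last step left them, time stands still between calls to the robot, and variables do not carry over. Pictures are saved under pics/ and viewed, at most 10 in all, crops included, and the job is handed in when it is done.

Besides the shell and the picture viewer there is one more tool, called after "Call:" by a JSON object that holds its "name" and its "arguments", one argument or row to a line. servo_tool: Moves the arm, as the interface text tells. Its arguments: {"type":"object","properties":{"targets":{"type":"array"},"claw":{"type":"number"}},"required":["targets"]}

```bash
mkdir -p pics
python3 - <<'E'
from bench import *
import cv2
for n in ("scene","side"):
    cv2.imwrite(f"pics/{n}0.png",snapshot(n))
o=get_obs();print(o["time"],o["tool_pos"],o["ee_rot"],o["width"])
E
```

```text
0.1 [0.23890021 0.49489756 0.21846035] [-3.13964974e+00 -1.63564611e-04  2.69184384e+00] 0.09409720536853586
```

View pics/scene0.png

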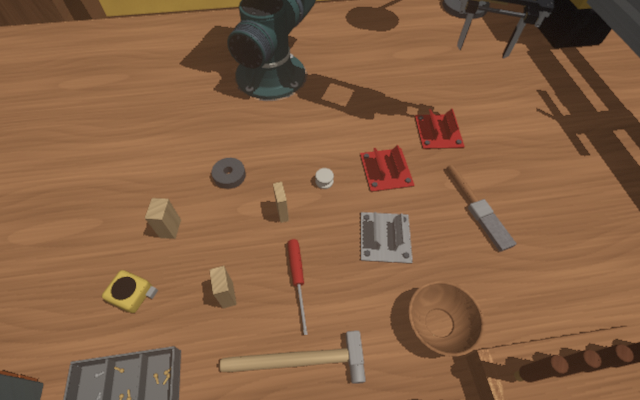

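View pics/side0.png

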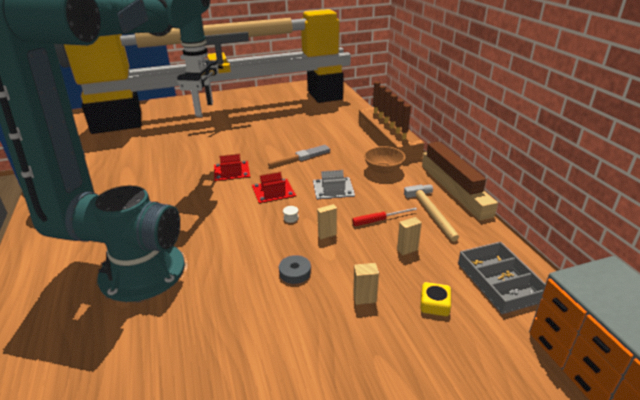

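The scene picture shows three blocks at about (163,218), (222,287) and (281,202). The steel bracket is at (386,237), with red look-alikes at (387,168) and (440,130). By apparent thickness the middle block is the one at (222,287), and the bracket I want is the grey one. I'll check both in a close crop.

Run:
```python
import cv2,numpy as np
a=cv2.imread("pics/scene0.png")
c=a[170:320,140:300]; d=a[200:275,350:425]
C=cv2.resize(c,None,fx=2.5,fy=2.5,interpolation=3)  # 400x375
C=cv2.resize(a[180:315,140:295],(465,405),interpolation=3)  # 3x
D=cv2.resize(a[205:270,355:418],None,fx=5,fy=5,interpolation=3) #315x325
o=np.zeros((405,790,3),np.uint8);o[:,:465]=C;o[:325,470:785]=D
cv2.imwrite("pics/crop0.png",o)
```

```text
(no output)
```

View pics/crop0.png

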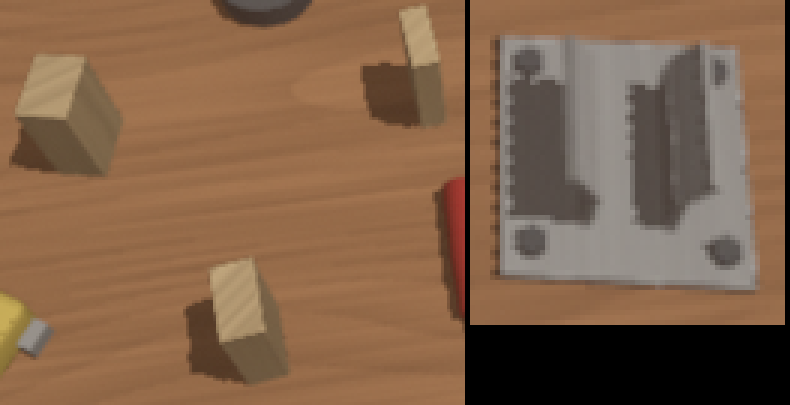

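The crop shows three block tops of clearly different thickness, the middle one with its top centre near pixel (219,280). The grey bracket's cheeks run vertically in the image. Next I'll turn these pixels into positions.

```bash
cat > h.py <<'E'
from bench import *
import numpy as np, cv2
def back(name,pts,z,m=None):
    m=m or camera_model(name); K=np.array(m["camera_matrix"]); T=np.array(m["camera_from_world"])
    p=np.c_[np.array(pts,float),np.ones(len(pts))]@np.linalg.inv(K).T
    d=(p*[1,-1,-1])@T[:3,:3]; c=-T[:3,:3].T@T[:3,3]
    return (c+d*((z-c[2])/d[:,2])[:,None])[:,:2]
def rect(w):
    a=w[1]-w[0]+w[2]-w[3]; b=w[3]-w[0]+w[2]-w[1]
    print("ctr",w.mean(0).round(4),"s1",(np.linalg.norm(a)/2).round(4),"ang",np.degrees(np.arctan2(a[1],a[0])).round(1),"s2",(np.linalg.norm(b)/2).round(4),"ang",np.degrees(np.arctan2(b[1],b[0])).round(1))
E
python3 - <<'E'
from h import *
print(camera_model("scene").keys(),camera_model("wrist"))
for q in ([(38,55),(87,57),(70,117),(20,115)],[(210,267),(253,259),(266,331),(222,339)],[(400,9),(425,6),(439,63),(414,68)]):
    rect(back("scene",np.array(q)/3+[140-.3,180-.3],.09))
q=np.array([(502,37),(738,47),(757,290),(502,275)])-[470,0]
rect(back("scene",q/5+[355-.4,205-.4],.006))
E
```

```text
dict_keys(['camera_matrix', 'camera_from_world']) {'camera_matrix': array([[356.27703692,   0.        , 323.98535796],
       [  0.        , 356.27703692, 199.17717809],
       [  0.        ,   0.        ,   1.        ]]), 'camera_from_world': array([[ 0.43386433,  0.90097503, -0.00239695, -0.54937607],
       [-0.86977681,  0.41814381, -0.26200009,  0.02796882],
       [-0.23505327,  0.1157573 ,  0.96506487, -0.39180646],
       [ 0.        ,  0.        ,  0.        ,  1.        ]])}
ctr [ 0.4948 -0.2621] s1 0.0342 ang 79.1 s2 0.0482 ang -9.5
ctr [ 0.6673 -0.1385] s1 0.0265 ang 92.9 s2 0.0483 ang 8.6
ctr [ 0.4895 -0.01  ] s1 0.0179 ang 92.8 s2 0.051 ang 5.9
ctr [0.585  0.2118] s1 0.1093 ang 78.6 s2 0.1201 ang -12.1
```

```bash
cat >> h.py <<'E'
from scipy.spatial.transform import Rotation as Ro
def need(p,yline):
    o=get_obs(); R=Ro.from_euler("xyz",o["ee_rot"]).as_matrix()
    s=R.T@(np.array(p)-o["tool_pos"])*100
    cur=np.degrees(np.arctan2(R[1,1],R[0,1])); t=-((yline-cur+90)%180-90)
    print("shift cm",s.round(2),"turn",round(t,1),"j6",o["joint_positions"][5].round(2),"t",o["time"],"at",o["tool_pos"].round(4))
E
python3 -c "
from h import *
need([.667,-.1385,.2],97)"
```

```text
shift cm [-66.09 -38.43   1.91] turn -32.8 j6 -0.1 t 0.1 at [0.2389 0.4949 0.2185]
```

Call:
{"name": "servo_tool", "arguments": {
  "targets": [
    [-5, -3, 0, -4],
    [-10, -6, 0, -8],
    [-15.2, -8.9, 0, -12],
    [-20.5, -12, 0, -16],
    [-25.8, -15, 0, -20],
    [-31, -18, 0, -24],
    [-36.3, -21.1, 0, -28],
    [-41, -24, 0, -32.8]
  ]
}}

```text
time: 1.1
tool_pos: [0.5047, 0.0989, 0.2189]
ee_rot: [3.141, -0.001, -3.017]
wrist_force: [0.3, 0.2, -0.1]
width: 0.0941
finger_force: 0.0
```

```bash
python3 -c "
from h import *
need([.667,-.1385,.2],97)"
```

```text
shift cm [-13.16 -25.58   1.88] turn 0.1 j6 -1.61 t 1.1 at [0.5047 0.0989 0.2189]
```

Call:
{"name": "servo_tool", "arguments": {
  "targets": [
    [-2.5, -5, 0.4, 0],
    [-5, -10, 0.8, 0],
    [-7.8, -15, 1.2, 0],
    [-10.4, -20.3, 1.6, 0],
    [-13.1, -25.5, 1.9, 0],
    [-13.1, -25.5, 1.9, 0]
  ]
}}

```text
time: 1.85
tool_pos: [0.6656, -0.1399, 0.1962]
ee_rot: [3.14, -0.005, -3.024]
wrist_force: [-0.1, 0.6, -1.0]
width: 0.0942
finger_force: 0.0
```

Run:
```python
from h import *
need([.667,-.1385,.2],97)
m=camera_model("wrist");im=snapshot("wrist");cv2.imwrite("pics/w1.png",im)
np.save("w1.npy",np.vstack([np.c_[m["camera_matrix"],[0,0,0]],m["camera_from_world"]]))
```

```text
shift cm [-0.16  0.12 -0.38] turn -0.2 j6 -1.98 t 1.85 at [ 0.6656 -0.1399  0.1962]
```

View pics/w1.png

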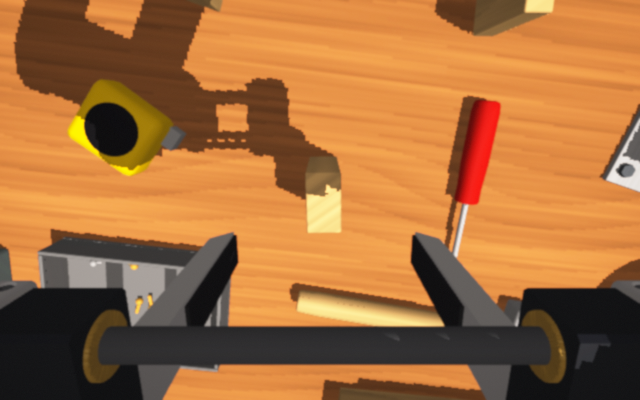

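The wrist view shows the block between the fingers. Its top face spans about columns 306-341 and rows 171-233.

Run:
```python
from h import *
a=np.load("w1.npy");m=dict(camera_matrix=a[:3,:3],camera_from_world=a[3:])
rect(back("wrist",[(306,171),(341,170),(341,232.5),(307.5,233)],.09,m))
need([.667,-.1385,.073],97)
```

```text
ctr [ 0.6653 -0.1396] s1 0.0271 ang 98.1 s2 0.0511 ang 7.5
shift cm [-0.24 -0.13 12.46] turn -0.1 j6 -1.98 t 1.9 at [ 0.665  -0.1377  0.1976]
```

Call:
{"name": "servo_tool", "arguments": {
  "targets": [
    [0, -0.2, 4, 0],
    [0, -0.2, 8, 0],
    [0, -0.2, 11, 0],
    [0, -0.2, 12.7, 0],
    [0, -0.2, 12.7, 0]
  ]
}}

```text
time: 2.52
tool_pos: [0.6645, -0.1369, 0.0726]
ee_rot: [3.14, -0.002, -3.018]
wrist_force: [-0.8, -0.6, 0.7]
width: 0.0937
finger_force: 0.0
```

Call:
{"name": "servo_tool", "arguments": {
  "targets": [
    [0, 0, 0, 0],
    [0, 0, 0, 0],
    [0, 0, 0, 0],
    [0, 0, 0, 0],
    [0, 0, 0, 0],
    [0, 0, 0, 0]
  ],
  "claw": 255
}}

```text
time: 3.28
tool_pos: [0.6655, -0.1381, 0.0734]
ee_rot: [3.141, -0.0, -3.019]
wrist_force: [0.3, 0.6, -0.1]
width: 0.0374
finger_force: 0.0
```

Call:
{"name": "servo_tool", "arguments": {
  "targets": [
    [0, 0, 0, 0],
    [0, 0, 0, 0],
    [0, 0, 0, 0],
    [0, 0, 0, 0]
  ]
}}

```text
time: 3.78
tool_pos: [0.6655, -0.1382, 0.0735]
ee_rot: [-3.142, 0.0, -3.019]
wrist_force: [0.0, -0.2, -0.5]
width: 0.0279
finger_force: 30.0
```

Call:
{"name": "servo_tool", "arguments": {
  "targets": [
    [0, 0, -3, 0],
    [0, 0, -7, 0],
    [0, 0, -11, 0],
    [0, 0, -11, 0]
  ]
}}

```text
time: 4.28
tool_pos: [0.6674, -0.1386, 0.1883]
ee_rot: [-3.138, 0.008, -3.019]
wrist_force: [-0.1, -0.3, -0.7]
width: 0.0278
finger_force: 30.0
```

```bash
python3 -c "
from h import *
need([.585,.212,.185],78)"
```

```text
shift cm [ 3.89 35.8   0.18] turn 19.0 j6 -1.98 t 4.275 at [ 0.6674 -0.1386  0.1883]
```

Call:
{"name": "servo_tool", "arguments": {
  "targets": [
    [0.5, 4.5, 0, 2.5],
    [1, 9, 0, 5],
    [1.5, 13.5, 0, 7.5],
    [2, 18, 0, 10],
    [2.5, 22.5, 0, 12.5],
    [3, 27, 0, 15],
    [3.5, 31.5, 0, 17],
    [3.9, 35.8, 0, 19]
  ]
}}

```text
time: 5.28
tool_pos: [0.5813, 0.2137, 0.1806]
ee_rot: [-3.14, -0.004, 2.932]
wrist_force: [0.7, -0.3, -0.7]
width: 0.0278
finger_force: 30.0
```

Call:
{"name": "servo_tool", "arguments": {
  "targets": [
    [0, 0, 0, 0],
    [0, 0, 0, 0],
    [0, 0, 0, 0]
  ]
}}

```text
time: 5.65
tool_pos: [0.583, 0.2111, 0.1826]
ee_rot: [-3.141, -0.001, 2.931]
wrist_force: [0.1, -0.5, -1.2]
width: 0.0278
finger_force: 30.0
```

Run:
```python
from h import *
need([.585,.212,.185],78)
m=camera_model("wrist");im=snapshot("wrist");cv2.imwrite("pics/w2.png",im)
np.save("w2.npy",np.vstack([np.c_[m["camera_matrix"],[0,0,0]],m["camera_from_world"]]))
```

```text
shift cm [-0.18  0.13 -0.24] turn -0.1 j6 -1.1 t 5.65 at [0.583  0.2111 0.1826]
```

View pics/w2.png

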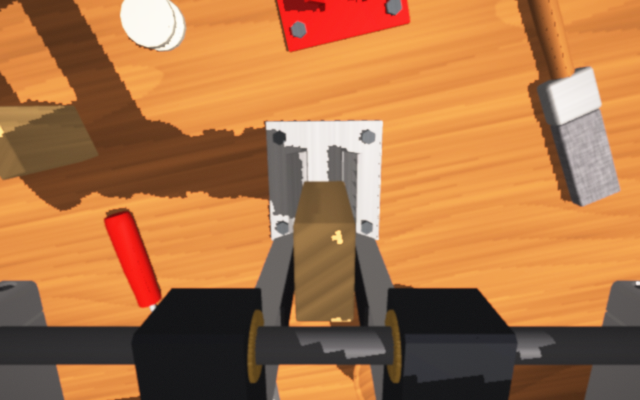

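The wrist view shows the held block over the grey bracket. The plate's far corners are near (265,122) and (382,121), and the bolts near (279,137), (368,136), (366,227) and (283,228). I'll take an enlarged crop.

```bash
python3 -c "
import cv2
a=cv2.imread('pics/w2.png')[110:250,250:400]
cv2.imwrite('pics/w2c.png',cv2.resize(a,None,fx=4,fy=4,interpolation=3))"
```

```text
(no output)
```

View pics/w2c.png

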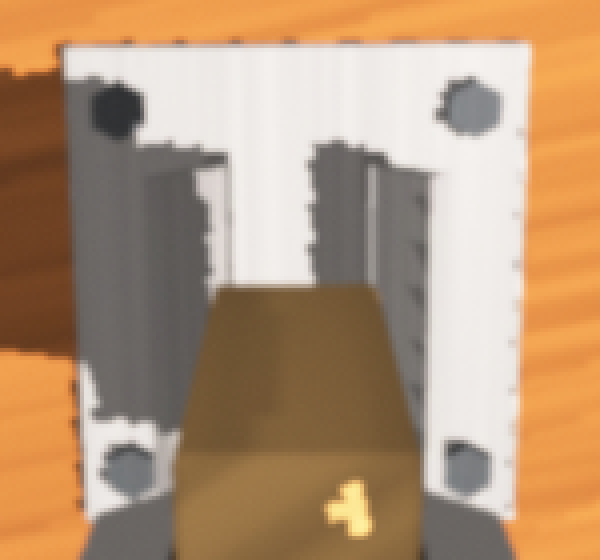

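Run:
```python
from h import *
a=np.load("w2.npy");m=dict(camera_matrix=a[:3,:3],camera_from_world=a[3:])
f=lambda q:np.array(q)/4+[250-.4,110-.4]
w=back("wrist",f([(65,47),(530,45),(517,520),(88,519)]),.006,m);rect(w)
rect(back("wrist",f([(118,110),(472,107),(467,467),(129,468)]),.009,m))
e=back("wrist",f([(218,288),(375,286)]),.109,m)
print("block far bottom edge mid",e.mean(0),"w",np.linalg.norm(e[1]-e[0]),"ang",np.degrees(np.arctan2(*(e[1]-e[0])[::-1])))
c=e.mean(0)+.025*np.array([np.cos(np.radians(-12)),np.sin(np.radians(-12))]);print("block bottom centre",c)
o=get_obs();print(o["tool_pos"],np.degrees(o["ee_rot"]))
```

```text
ctr [0.5832 0.2119] s1 0.1097 ang 78.1 s2 0.1189 ang -11.4
ctr [0.5826 0.2111] s1 0.0843 ang 78.3 s2 0.0894 ang -11.5
block far bottom edge mid [0.55965084 0.21618248] w 0.026952767380996563 ang 78.76202800165045
block bottom centre [0.58410453 0.21098468]
[0.58317115 0.21110134 0.18289643] [-1.79966332e+02 -3.79408809e-02  1.67929786e+02]
```

Call:
{"name": "servo_tool", "arguments": {
  "targets": [
    [0, 0, 2.5, 0],
    [0, 0, 5, 0],
    [0, 0, 6.2, 0],
    [0, 0, 7.2, 0],
    [0, 0, 8, 0],
    [0, 0, 8, 0]
  ]
}}

```text
time: 6.45
tool_pos: [0.5828, 0.2123, 0.1032]
ee_rot: [-3.141, -0.0, 2.933]
wrist_force: [-1.0, 0.5, -1.4]
width: 0.0277
finger_force: 30.0
```

Call:
{"name": "servo_tool", "arguments": {
  "targets": [
    [0, 0, 0.6, 0],
    [0, 0, 1.2, 0],
    [0, 0, 1.7, 0],
    [0, 0, 2.1, 0],
    [0, 0, 2.3, 0],
    [0, 0, 2.3, 0]
  ]
}}

```text
time: 7.2
tool_pos: [0.5829, 0.2124, 0.0803]
ee_rot: [-3.142, -0.0, 2.933]
wrist_force: [-0.2, 0.4, -1.3]
width: 0.0281
finger_force: 30.0
```

Call:
{"name": "servo_tool", "arguments": {
  "targets": [
    [0, 0, 0.1, 0],
    [0, 0, 0.1, 0],
    [0, 0, 0.1, 0]
  ]
}}

```text
time: 7.58
tool_pos: [0.5831, 0.2124, 0.0797]
ee_rot: [3.141, 0.0, 2.933]
wrist_force: [0.6, 1.0, -0.8]
width: 0.0274
finger_force: 30.0
```

Call:
{"name": "servo_tool", "arguments": {
  "targets": [
    [0, 0, 0, 0],
    [0, 0, 0, 0],
    [0, 0, 0, 0],
    [0, 0, 0, 0],
    [0, 0, 0, 0],
    [0, 0, 0, 0],
    [0, 0, 0, 0],
    [0, 0, 0, 0]
  ],
  "claw": 0
}}

```text
time: 8.57
tool_pos: [0.583, 0.2124, 0.0795]
ee_rot: [3.142, -0.0, 2.933]
wrist_force: [0.4, 0.5, -0.2]
width: 0.0943
finger_force: 0.0
```

Call:
{"name": "servo_tool", "arguments": {
  "targets": [
    [0, 0, -2, 0],
    [0, 0, -5, 0],
    [0, 0, -9, 0],
    [0, 0, -13, 0],
    [0, 0, -13, 0],
    [0, 0, -13, 0]
  ]
}}

```text
time: 9.32
tool_pos: [0.5828, 0.2124, 0.2096]
ee_rot: [3.141, 0.0, 2.933]
wrist_force: [0.6, -0.2, -1.2]
width: 0.0937
finger_force: 0.0
```

Run:
```python
from h import *
a=snapshot("side");b=snapshot("wrist")
o=np.zeros((400,800,3),np.uint8);o[:,:400]=cv2.resize(a[130:330,260:460],(400,400));o[:,400:]=b[:,120:520]
cv2.imwrite("pics/end.png",o)
m=camera_model("wrist");np.save("w3.npy",np.vstack([np.c_[m["camera_matrix"],[0,0,0]],m["camera_from_world"]]))
```

```text
(no output)
```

View pics/end.png

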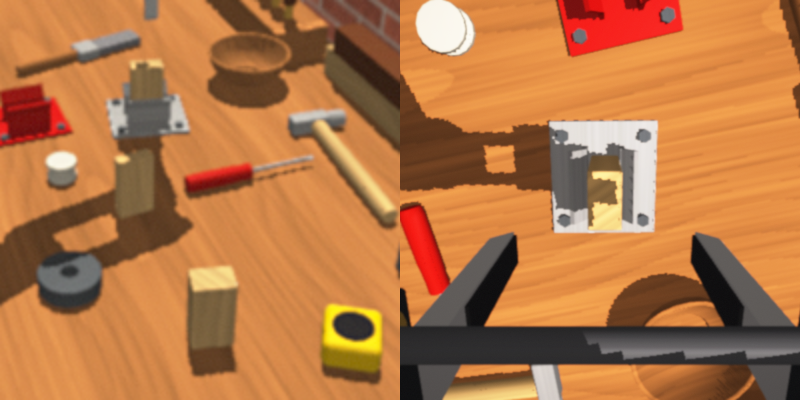

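The final picture shows the block upright in the grey bracket, its top at wrist columns 308-343 and rows 170-230. The thin and thick blocks are still standing. I'll check the centring once more and hand in.

Run:
```python
from h import *
a=np.load("w3.npy");m=dict(camera_matrix=a[:3,:3],camera_from_world=a[3:])
w=back("wrist",[(308.5,170),(342,170),(342,230),(308.5,230)],.096,m);rect(w)
if np.linalg.norm(w.mean(0)-[.583,.2118])<.006: print(close_job())
```

```text
ctr [0.5825 0.2133] s1 0.0271 ang 78.1 s2 0.0502 ang -11.9
the job is handed in; nothing more can be done
None
```

The 28 mm spacer is seated upright in the steel bracket, centred to within about 2 mm by camera and released; the other two blocks were left standing and the job was handed in at about 9.4 s (verdict not shown).

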